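Drive a stuck end plug out of a column with an ejector rod

ROBOT

A 6-joint arm with a two-finger parallel gripper is mounted at the origin on a cart in front of the work surface, level with it; the furniture and walls round the work are solid. World frame = base frame: x ahead of the robot, y to its left, z up, the work surface at z = 0. Lengths are in mm, angles in rad, forces in N, time in s.
With the tool pointing down it reaches from about 275 to 1000 mm from the base axis. Payload 8.4 kg.
Tool frame: the origin (TCP) lies midway between the tips of the shut fingers; the grasp point (between the pads) lies 19 mm behind it (r.grip_point_offset is the distance from the TCP to the grasp point, in mm); z points along the fingers, x is the direction in which the jaws open and shut, and the axes are right-handed (so a half turn about z gives the same grasp; the last joint's range is limited). The gripper opens to 85 mm and grips with 20 to 120 N. Pads are 22 mm wide; open, the fingers measure 114 mm over their backs; the gripper's body (76 mm by 85 mm) begins 54 mm behind the grasp point. The pads swing forward as they close: fully open they stand 13 mm farther back than shut.
Start: joints at [-1.124, 0.353, 1.633, -0, 1.155, -0.002], TCP at [271.177, -563.108, 231.281] pointing down, gripper open.
Joint ranges: [-2.63, 2.63], [-0.92, 2.1], [0.06, 2.66], [-1.3, 4.44], [0, 2.69], [-3.02, 3.02]. Speed limits (rad/s): [2.22, 2.22, 2.79, 3.14, 3.14, 3.14].

INTERFACE

Orientations are given as [roll, pitch, yaw] about the fixed x, y, z axes, in that order (R = Rz(yaw) Ry(pitch) Rx(roll)).
In Python, from rig import monitor, vision, sign_off, r gives the robot as it stands.
- The arm moves only by the shell command python3 -m inch 'ROWS' [FORCE]. ROWS is JSON, a list of rows, each an object with "dp": the shift along the tool's x, y, z in mm, a list of three; "angular": the turn, a rotation vector about the tool's x, y, z in rad, a list of three; "fingers": the closure in counts, from 0 (fully open) to 255 (shut). A call has 1 to 12 rows; each row is the pose to reach, as a shift and turn from the pose commanded when the call began, along the tool's axes at that moment; what a row does not reach only later rows make up. A row lasts 1/12 s, in which the tool goes at most 41.7 mm and 7.16 degrees, less where a joint would pass 70% of its speed; a pose out of reach is approached as far as the arm can. A call with a gripper value outside its range is refused whole. The fingers move at their own pace and stop on an object; FORCE is the grip in N (left out, the last holds). Time passes only in rows, so rows that repeat a pose let the fingers close. It gives the time, the measured TCP pose, the force and the opening at its end, in the units of the state.
- monitor.sense(): the state, without advancing time (a new reading comes with each control period).
- vision.grab_frame(name): name is "scene" or "top" or "wrist"; returns (picture, depth): 480x640x3 uint8, blue, green, red; 480x640 float32, mm along the optical axis (not along the pixel's ray), 0 where there is no reading.
- vision.camera_params(name): a dict with "fx", "fy", "cx", "cy" (pixels), "distortion" ([k1, k2, p1, p2, k3] as OpenCV has them; the pictures are not rectified), "R" (3x3) and "t" (3): a world point X has camera coordinates R X + t. Camera axes: x right, y down, z forward; pixel columns grow to the right and rows downward; lengths in mm; the calibration is good to about 2 mm. A picture is of the moment at which its call begins: read the wrist's pose just before it. camera_params takes no time and is no camera call; for the wrist camera it gives the pose at the moment of the call.
- sign_off(): hands the job in, once; it reports no verdict.
The state is a dict: "clock": time; "qpos": joint angles; "qvel": joint speeds; "joint_efforts": joint torques, N m; "eef_pos": TCP position; "tcp_rot": TCP orientation; "contact_force": force on the tool from outside, world axes, zero at the start; "wrist_torque": the same for the moment, N m; "opening": opening from 0.0 (shut) to 1.0 (fully open).
Only numpy, scipy, OpenCV 4.12 (cv2) and the standard library are available. Lean on these libraries where they do the work, as an engineer would, in place of code of your own. Each camera call takes 0.05 s, during which the arm holds its last target.

TASK

Take the ejector rod out of its rest and push it down through the guide hole of the stand to drive the stuck orange plug out of the bottom of the column, so that it comes free and drops onto the delicate sprung pad in the cup below. How tight it sits and how far it must travel is not known: push gently, feel for the moment it lets go and stop there, for the rod must not ram the plug or press it on down into the pad. Then put the rod back upright in its rest, leaving the timer and the tape roll alone.

Things in the scene. Friction and masses are not known exactly. Their poses are not given: they have to be found in the camera images.
- stand: Fixed stand: grey base 100 x 104 x 8 mm, aluminium cheeks at its +y and -y sides, across them a bridge 50 (x) x 96 (y) mm, 10 mm thick, its top 146 mm above the bench. Origin: centre of the underside; z up, on the axis of guide hole and column. The column with its black end nut and the cup under it hang between the cheeks, clamped at an unmeasured height.
- guide_mouth (a point): Centre of the guide hole's upper rim, in the top face of the bridge, 146 mm above the bench. The vertical hole is 14 mm wide, 10 mm deep, with a 2.5 mm chamfer; the column and the plug are straight below it on the same axis.
- end_plug: Orange plug, upright cylinder 24 mm wide, 52 mm tall, about 100 g, in the column. Origin: centre of its underside; z up. A springy seal at the column's lower end grips its side with 5 to 12 N of friction. Its top edge leaves the seal after 8 to 44 mm of travel (unknown): resistance vanishes and it falls 4 mm onto the catch pad. Following it with the rod 6 mm past that moment overloads the pad.
- catch_pad (a joint): Green pad on a soft damped spring (0.4 N/mm) in the 30 mm deep cup under the column: 0 = up (empty), 0.002 to 0.003 m = carrying the freed plug, over 0.0055 m = overloaded. The plug cannot reach it before leaving the seal.
- ejector_rod: Ejector rod, 150 g, upright in its rest. Origin: centre of its nose (lower end); z along the rod, up. Steel shaft 12 mm wide (nose chamfered to 9 mm) from 0 to 100 mm, flange 30 mm wide from 100 to 104 mm, square blue grip 22 x 22 mm (sides along the rod's x and y) from 104 to 140 mm. The flange can bear against the fingertips when pushing.
- rod_grip (a point): Centre of the rod's square grip, 122 mm above its nose.
- rod_rest: Fixed rest of the rod: grey base 80 x 80 x 6 mm with a white block 44 x 44 mm on it whose top is 46 mm above the bench. Origin: centre of the underside.
- rest_hole (a point): Centre of the floor of the rest's round hole, 6 mm above the bench; the vertical hole is 17 mm wide and 40 mm deep. The rod's nose stands here.
- timer: White timer lying on the bench, 62 x 66 x 18 mm, loose; origin: centre of its underside. Bystander.
- tape_roll: Yellow tape roll lying flat, 68 mm in diameter, 19 mm tall, loose; origin: centre of its underside. Bystander.
Mind the look-alikes: they are no part of the job. What is shaped like the ejector_rod but brown, pink or turquoise is not meant.

How it is judged (in metres and radians):
On the way, in this order (a step that is already met when the one before it is completed fails the run):
1. the rod's nose is in the guide hole (horizontal distance between ejector_rod and guide_mouth below 0.004 m and z of ejector_rod in the frame of guide_mouth below -0.004 m), for 0.1 s.
2. the plug is out of the seal and stands on the catch pad (value of joint catch_pad above 0.001 m and horizontal distance between end_plug and guide_mouth below 0.006 m), for 0.2 s.
At the end, for the whole second after the job is handed in: The plug stands upright (0.2 rad) and still on the catch pad, within 6 mm of the column axis, pad down over 1 mm; the rod is released, still, in its rest: nose within 6 mm of the hole's centre and under 4 mm above its floor, tilt under 0.15 rad (all of step 2 and angle between end_plug's own z axis and vertical below 0.2 rad and linear speed of each of end_plug, ejector_rod below 0.02 m/s and horizontal distance between ejector_rod and rest_hole below 0.006 m and z of ejector_rod in the frame of rest_hole below 0.004 m and angle between ejector_rod's own z axis and vertical below 0.15 rad); the robot touches nothing.
It fails at once if the rod is rammed on the plug (over 20 N) (contact force between ejector_rod and end_plug above 20 N).
It fails at once if the plug is pressed on down into the pad (pad pushed over 5.5 mm) (value of joint catch_pad above 0.0055 m).
It fails at once if the rod is pressed hard on the stand (over 30 N) (contact force between ejector_rod and stand above 30 N).
It fails at once if the timer is disturbed (distance of timer from where it was at the start of the episode above 0.015 m).
It fails at once if the tape roll is disturbed (distance of tape_roll from where it was at the start of the episode above 0.015 m).
It also fails if it takes over 72 s, if anything falls off the work surface, if the arm or the gripper's body presses on something with over 40 N, if the wrist force passes 120 N, or if a joint passes its speed limit or range.

## Working session

There is one attempt and no reset: what is moved stays moved. The work goes in short steps, Python scripts to look and compute and a shell command to move; the robot and the scene stay as the last step left them, time stands still between calls to the robot, and variables do not carry over. Pictures are saved under pics/ and viewed, and the job is handed in when it is done.

```bash
ls; mkdir -p pics; python3 - <<'E'
from rig import monitor, vision
import cv2
print(monitor.sense())
for n in ["scene","top"]:
    p,d=vision.grab_frame(n); cv2.imwrite(f"pics/{n}0.png",p)
    import numpy as np; np.save(f"pics/{n}0.npy",d)
    print(n,vision.camera_params(n))
E
```

```text
pics
{'clock': 0.0, 'qpos': array([-1.12442462e+00,  3.53617223e-01,  1.63419255e+00, -1.09404470e-05,
        1.15518940e+00, -2.38610062e-03]), 'qvel': array([ 2.56353522e-03, -1.44583009e-04,  3.47401343e-05,  2.29835341e-03,
        1.02945173e-03, -4.97572017e-04]), 'joint_efforts': array([-3.91579979e-04, -6.05250192e+01, -3.42054820e+01, -6.66104347e-05,
        9.50532267e-03, -8.58597332e-06]), 'eef_pos': array([ 270.94070879, -562.65849764,  230.55600107]), 'tcp_rot': array([ 3.14158601e+00,  1.40654345e-03, -1.12203410e+00]), 'contact_force': array([ 0.12218961, -0.75617258,  0.42342507]), 'wrist_torque': array([-0.00280613,  0.01602155,  0.00105499]), 'opening': 0.9976112087466178}
scene {'fx': 623.7393174278475, 'fy': 623.7393174278475, 'cx': 317.47303612887663, 'cy': 239.91773148411502, 'distortion': array([0.06643419, 0.        , 0.        , 0.        , 0.        ]), 'R': array([[-0.73611772, -0.67651597, -0.02137421],
       [-0.40547841,  0.46604667, -0.78637635],
       [ 0.54195753, -0.57019878, -0.61737783]]), 't': array([430.91535875, 266.78168455, 810.74340191])}
top {'fx': 512.8062113761855, 'fy': 512.8062113761855, 'cx': 323.623139792573, 'cy': 244.98596712971758, 'distortion': array([-0.15142783,  0.        ,  0.        ,  0.        ,  0.        ]), 'R': array([[ 0.00566866, -0.99953256,  0.03004198],
       [-0.98815098, -0.01020705, -0.15314524],
       [ 0.15338029, -0.02881788, -0.98774694]]), 't': array([ 20.50855727, 560.59302861, 883.94480371])}
```

View pics/scene0.png

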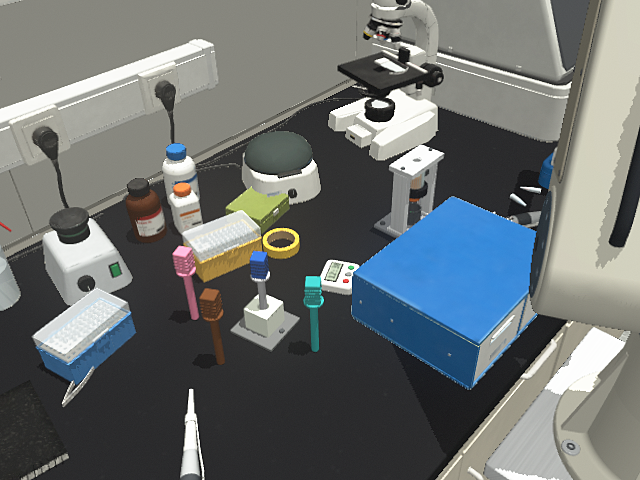

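View pics/top0.png

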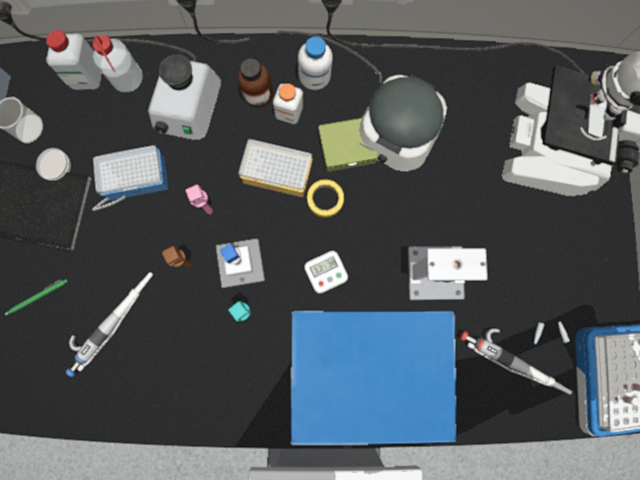

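Candidates: blue-gripped rod at scene (259,265) / top (231,253), standing in the white rest. The look-alikes are brown at scene (211,303) / top (174,256), pink at (184,262) / (197,195) and turquoise at (313,290) / (239,310). I choose the blue one. The stand's bridge is at top (457,264) with its hole visible.

```bash
cat > h.py <<'E'
import numpy as np, cv2
from rig import monitor, vision
def ray(c,uv):
    K=np.array([[c['fx'],0,c['cx']],[0,c['fy'],c['cy']],[0,0,1]])
    n=cv2.undistortPoints(np.array(uv,float).reshape(-1,1,2),K,np.array(c['distortion'])).reshape(-1,2)
    d=np.c_[n,np.ones(len(n))]
    R=np.array(c['R']);t=np.array(c['t'])
    return -R.T@t, d@R   # centre, world dirs with cam z=1
def plane(c,uv,z):
    C,d=ray(c,uv); return C+d*((z-C[2])/d[:,2])[:,None]
def pts(c,uv,depth):
    C,d=ray(c,uv); return C+d*np.asarray(depth)[:,None]
def proj(c,X):
    K=np.array([[c['fx'],0,c['cx']],[0,c['fy'],c['cy']],[0,0,1]])
    r,_=cv2.Rodrigues(np.array(c['R']))
    return cv2.projectPoints(np.array(X,float).reshape(-1,1,3),r,np.array(c['t'],float),K,np.array(c['distortion']))[0].reshape(-1,2)
def cloud(c,D):
    v,u=np.nonzero(D>0); P=pts(c,np.c_[u,v],D[v,u]); o=np.full(D.shape+(3,),np.nan); o[v,u]=P; return o
E
python3 - <<'E'
from h import *
for n in ["top","scene"]:
    c=vision.camera_params(n); p=cv2.imread(f"pics/{n}0.png"); D=np.load(f"pics/{n}0.npy"); P=cloud(c,D)
    hsv=cv2.cvtColor(p,cv2.COLOR_BGR2HSV)
    box=dict(top=(215,235,250,275),scene=(245,245,275,285))[n]
    m=cv2.inRange(hsv,(108,120,60),(130,255,255)); mm=np.zeros_like(m); x0,y0,x1,y1=box; mm[y0:y1,x0:x1]=m[y0:y1,x0:x1]
    Q=P[(mm>0)&np.isfinite(P[...,0])]; top=Q[Q[:,2]>np.percentile(Q[:,2],98)-4]
    print(n,'grip',len(Q),Q.min(0),Q.max(0),'top',top.mean(0),len(top), cv2.minAreaRect(top[:,:2].astype(np.float32)))
    # bridge
    for nm,lo,hi,z0,z1 in [('bridge',(300,-500),(700,-50),138,154),('box',(100,-300),(420,150),60,300),('restblock',(350,100),(560,260),38,54),]:
        s=np.isfinite(P[...,0])&(P[...,0]>lo[0])&(P[...,0]<hi[0])&(P[...,1]>lo[1])&(P[...,1]<hi[1])&(P[...,2]>z0)&(P[...,2]<z1)
        q=P[s]; 
        if len(q): print(nm,len(q),np.percentile(q,[1,99],axis=0).round(0).tolist(),np.median(q,axis=0).round(1))
        k,l,st,ce=cv2.connectedComponentsWithStats(s.astype(np.uint8))
        for i in range(1,k):
            if st[i,4]>60: print('  ',st[i],P[l==i].mean(0).round(1), cv2.minAreaRect(P[l==i][:,:2].astype(np.float32)))
p=cv2.imread("pics/top0.png")
cv2.imwrite("pics/crop1.png",np.hstack([cv2.resize(p[220:320,190:290],(400,400),interpolation=2),cv2.resize(p[225:325,400:500],(400,400),interpolation=2)]))
p=cv2.imread("pics/scene0.png")
cv2.imwrite("pics/crop2.png",np.hstack([cv2.resize(p[240:360,210:310],(400,480),interpolation=2),cv2.resize(p[140:260,360:460],(400,480),interpolation=2)]))
E
```

```text
top grip 56 [517.96758331 167.12147303 127.06131328] [544.25522704 192.37497827 149.72616177] top [535.24457271 179.61350452 147.46578206] 24 ((531.1323852539062, 180.13217163085938), (20.8160400390625, 20.907331466674805), 29.892297744750977)
bridge 1813 [[491.0, -463.0, 141.0], [696.0, -140.0, 152.0]] [ 515.6 -188.2  146.6]
   [ 426  249   60   31 1779] [ 515.4 -187.2  146.6] ((515.5463256835938, -188.55958557128906), (98.42855072021484, 50.07567596435547), 89.91705322265625)
box 19437 [[225.0, -191.0, 96.0], [417.0, 76.0, 103.0]] [320.4 -54.9 100. ]
   [  291   324   165   121 19437] [320.8 -56.2 100. ] ((320.42071533203125, -58.40382385253906), (197.64366149902344, 275.0383605957031), 0.3429989218711853)
restblock 381 [[508.0, 157.0, 39.0], [556.0, 200.0, 51.0]] [523.6 172.7  46.6]
   [225 246  26  28 381] [527.1 175.2  46.3] ((531.7950439453125, 181.0491485595703), (44.388153076171875, 43.219242095947266), 10.854302406311035)
scene grip 383 [515.53075712 168.93898383 109.06058309] [544.40208124 197.72162697 147.3343786 ] top [529.24417627 183.16930481 145.22481538] 143 ((530.124
[... 231 characters left out ...]
.4468994140625, -187.38327026367188), (53.44894790649414, 101.55189514160156), 1.4671578407287598)
box 19394 [[105.0, -187.0, 62.0], [418.0, 145.0, 297.0]] [303.1   6.9  98.4]
   [  361   200   232   164 19393] [296.2  -3.6 114.9] ((260.0083312988281, -24.398529052734375), (319.923583984375, 345.6130676269531), 0.009129724465310574)
restblock 680 [[433.0, 158.0, 38.0], [553.0, 207.0, 53.0]] [523.8 185.4  44.7]
   [244 294  40  29 617] [526.5 185.6  44.4] ((530.2265625, 182.77694702148438), (45.67976379394531, 48.31317901611328), 10.97761344909668)
   [310 325   9  10  63] [435.  168.7  46.3] ((436.5296936035156, 168.35829162597656), (12.166936874389648, 7.728439807891846), 37.44703674316406)
```

View pics/crop1.png

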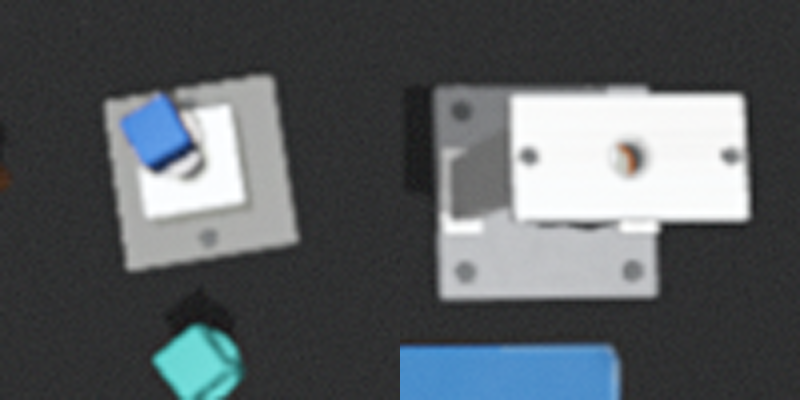

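View pics/crop2.png

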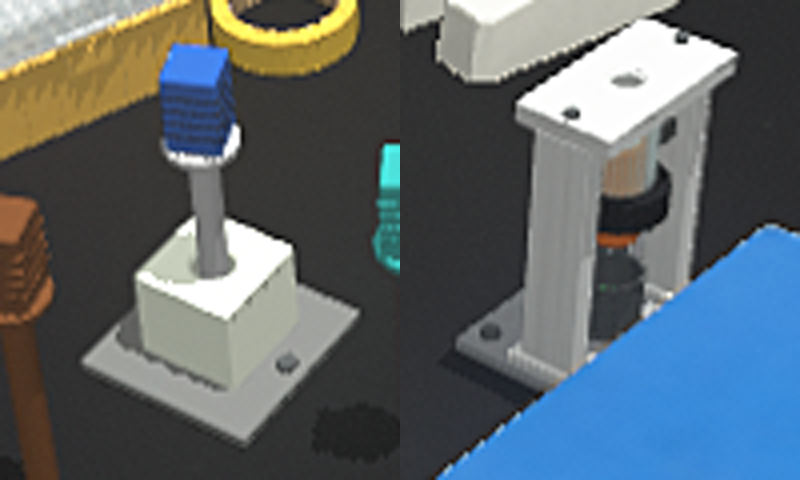

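The crop confirms the blue square grip with a grey shaft, standing in the white rest. Scene crop 2 shows orange just under the black nut. Next I compute the targets and the first move.

```bash
cat >> h.py <<'E'
from scipy.spatial.transform import Rotation as Ro
def go(target,yaw=None,frm=None):
    s=monitor.sense(); p=np.array(frm if frm is not None else s['eef_pos']); R=Ro.from_euler('xyz',s['tcp_rot'])
    dp=R.inv().apply(np.array(target)-p)
    y=s['tcp_rot'][2] if yaw is None else yaw
    w=(R.inv()*Ro.from_euler('xyz',[np.pi,0,y])).as_rotvec()
    print('pos',p.round(1),'rot',s['tcp_rot'].round(4),'dp',dp.round(2),'ang',w.round(4),'clock',round(s['clock'],2),'F',s['contact_force'].round(2),'T',s['wrist_torque'].round(3),'op',round(s['opening'],3))
E
python3 - <<'E'
from h import *
c=vision.camera_params('top')
print(plane(c,[[457,264.2]],146), plane(c,[[231,253]],146),plane(c,[[174,256],[239,310],[197,195]],140))
cs=vision.camera_params('scene')
print('hole scene',proj(cs,[[515.5,-188,146]]),proj(c,[[515.5,-188,146]]))
go([531,181,231],-1.05,[271.177,-563.108,231.281])
E
```

```text
[[ 515.05121215 -188.95094965  146.        ]] [[529.89945397 176.0998164  146.        ]] [[524.80276372 269.81845884 140.        ]
 [439.53364163 161.5792082  140.        ]
 [626.43986618 236.80979127 140.        ]]
hole scene [[416.62565317 158.18826062]] [[456.42304964 263.9219816 ]]
pos [ 271.2 -563.1  231.3] rot [ 3.1416e+00  1.2000e-03 -1.1220e+00] dp [-557.67 -556.96    0.96] ang [-0.      0.0012 -0.072 ] clock 0.1 F [-0.15  1.26  0.36] T [ 0.01  -0.046  0.033] op 1.003
```

```bash
python3 -m inch '[{"dp":[-24,-24,0],"angular":[0,0,0],"fingers":0},{"dp":[-50,-50,0],"angular":[0,0,0],"fingers":0},{"dp":[-76,-76,0],"angular":[0,0,0],"fingers":0},{"dp":[-102,-102,0],"angular":[0,0,0],"fingers":0},{"dp":[-128,-128,0],"angular":[0,0,0],"fingers":0},{"dp":[-154,-154,0],"angular":[0,0,0],"fingers":0},{"dp":[-180,-180,0],"angular":[0,0,0],"fingers":0},{"dp":[-206,-206,0],"angular":[0,0,-0.01],"fingers":0},{"dp":[-232,-232,0],"angular":[0,0,-0.02],"fingers":0},{"dp":[-258,-258,0],"angular":[0,0,-0.04],"fingers":0},{"dp":[-284,-284,0],"angular":[0,0,-0.06],"fingers":0},{"dp":[-310,-310,0],"angular":[0,0,-0.072],"fingers":0}]'
python3 - <<'E'
from h import *
go([531,181,231],-1.05)
E
```

```text
clock: 1.1
eef_pos: [416.0, -147.5, 231.2]
tcp_rot: [-3.142, 0.0, -1.049]
contact_force: [0.7, -0.3, -0.1]
opening: 1.0
pos [ 416.  -147.5  231.2] rot [-3.1416  0.     -1.0491] dp [-2.2753e+02 -2.6342e+02  2.6000e-01] ang [-0.      0.      0.0009] clock 1.1 F [ 0.67 -0.34 -0.11] T [ 0.03  -0.039  0.055] op 1.0
```

```bash
python3 -m inch '[{"dp":[-24,-27,0],"angular":[0,0,0],"fingers":0},{"dp":[-49,-56,0],"angular":[0,0,0],"fingers":0},{"dp":[-74,-85,0],"angular":[0,0,0],"fingers":0},{"dp":[-99,-114,0],"angular":[0,0,0],"fingers":0},{"dp":[-124,-143,0],"angular":[0,0,0],"fingers":0},{"dp":[-149,-172,0],"angular":[0,0,0],"fingers":0},{"dp":[-174,-201,0],"angular":[0,0,0],"fingers":0},{"dp":[-199,-230,0],"angular":[0,0,0],"fingers":0},{"dp":[-217,-252,0],"angular":[0,0,0],"fingers":0},{"dp":[-227,-263,0],"angular":[0,0,0],"fingers":0},{"dp":[-227,-263,0],"angular":[0,0,0],"fingers":0},{"dp":[-227,-263,0],"angular":[0,0,0],"fingers":0}]'
python3 - <<'E'
from h import *
go([531,181,231],-1.05)
c=vision.camera_params('wrist'); p,d=vision.grab_frame('wrist'); cv2.imwrite('pics/w1.png',p); np.save('pics/w1.npy',d)
print(proj(c,[[531,181,146],[531,181,110]]), -np.array(c['R']).T@c['t'])
E
```

```text
clock: 2.1
eef_pos: [530.6, 178.3, 230.7]
tcp_rot: [3.14, -0.0, -1.049]
contact_force: [-0.4, 0.0, -0.1]
opening: 0.999
pos [530.6 178.3 230.7] rot [ 3.1401e+00 -1.0000e-04 -1.0486e+00] dp [-2.14 -1.66 -0.27] ang [ 0.0015 -0.0001  0.0014] clock 2.1 F [-0.43  0.04 -0.05] T [-0.031 -0.011  0.027] op 0.999
[[311.12931284 248.39228348]
 [311.38868105 233.34470545]] [599.56257661 218.83666484 372.85884532]
```

View pics/w1.png

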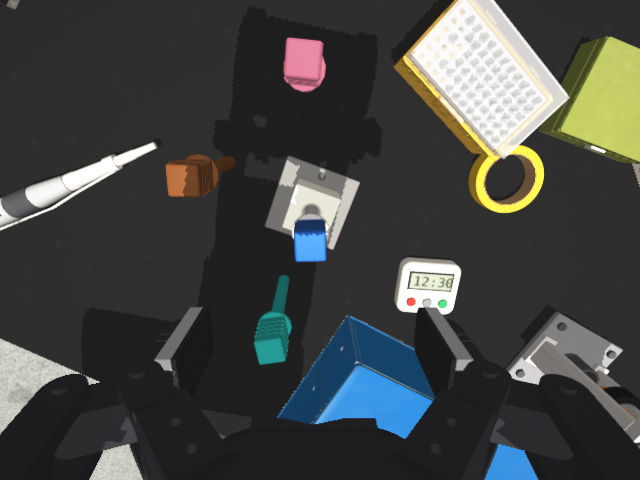

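The wrist view shows the blue grip's top face at about (310,248), square to the jaws, as predicted at (311,248). I refine that and get the descent.

```bash
python3 - <<'E'
from h import *
c=vision.camera_params('wrist'); p=cv2.imread('pics/w1.png')
hsv=cv2.cvtColor(p,cv2.COLOR_BGR2HSV); m=cv2.inRange(hsv,(100,120,150),(125,255,255)); m[:215]=0;m[270:]=0;m[:,:285]=0;m[:,335:]=0
m=cv2.morphologyEx(m,cv2.MORPH_OPEN,np.ones((5,5)))
n=cv2.findNonZero(m); b=cv2.boxPoints(cv2.minAreaRect(n)); print(cv2.boundingRect(n),b.tolist())
q=plane(c,b,146); print(q.round(1).tolist(),q.mean(0), np.degrees(np.arctan2(q[1,1]-q[0,1],q[1,0]-q[0,0])),[np.linalg.norm(q[i,:2]-q[i-1,:2]).round(1) for i in range(4)])
go([q.mean(0)[0],q.mean(0)[1],111.5],-1.05)
E
```

```text
(294, 232, 32, 30) [[294.0, 232.0], [325.0, 232.0], [325.0, 261.0], [294.0, 261.0]]
[[535.2, 196.0, 146.0], [545.6, 177.9, 146.0], [527.6, 167.3, 146.0], [516.9, 185.9, 146.0]] [531.30604397 181.78189107 146.        ] -60.13231246775935 [np.float64(20.9), np.float64(20.9), np.float64(20.9), np.float64(21.4)]
pos [530.5 177.5 230.9] rot [ 3.1401e+00 -2.0000e-04 -1.0497e+00] dp [ -3.28  -3.01 119.35] ang [ 0.0015 -0.0002  0.0003] clock 2.15 F [ 0.8  -0.74 -0.01] T [ 0.018 -0.05  -0.014] op 0.996
```

```bash
python3 -m inch '[{"dp":[-2,-2,10],"angular":[0,0,0],"fingers":0},{"dp":[-3,-3,22],"angular":[0,0,0],"fingers":0},{"dp":[-3,-3,34],"angular":[0,0,0],"fingers":0},{"dp":[-3,-3,46],"angular":[0,0,0],"fingers":40},{"dp":[-3,-3,58],"angular":[0,0,0],"fingers":80},{"dp":[-3,-3,70],"angular":[0,0,0],"fingers":80},{"dp":[-3,-3,82],"angular":[0,0,0],"fingers":80},{"dp":[-3,-3,94],"angular":[0,0,0],"fingers":80},{"dp":[-3,-3,106],"angular":[0,0,0],"fingers":80},{"dp":[-3,-3,114],"angular":[0,0,0],"fingers":80},{"dp":[-3,-3,118.5],"angular":[0,0,0],"fingers":80},{"dp":[-3,-3,118.5],"angular":[0,0,0],"fingers":80}]' 60
python3 - <<'E'
from h import *
go([531.2,181.5,112],-1.05)
p,d=vision.grab_frame('scene'); cv2.imwrite('pics/s2.png',cv2.resize(p[160:360,180:380],(600,600)))
E
```

```text
clock: 3.15
eef_pos: [531.7, 182.4, 111.6]
tcp_rot: [3.14, 0.0, -1.05]
contact_force: [0.6, -0.0, -0.1]
opening: 0.682
pos [531.7 182.4 111.6] rot [ 3.1399e+00  4.0000e-04 -1.0500e+00] dp [ 0.53  0.9  -0.41] ang [0.0017 0.0004 0.    ] clock 3.15 F [ 0.56 -0.04 -0.14] T [-0.082  0.007  0.01 ] op 0.682
```

View pics/s2.png

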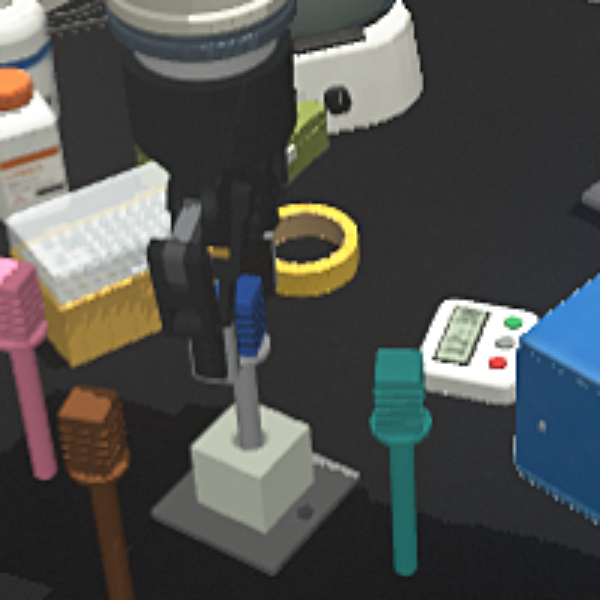

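The picture shows a finger on either side of the blue grip at crop (240,310). Closing now.

```bash
python3 -m inch '[{"dp":[0,0,0],"angular":[0,0,0],"fingers":140},{"dp":[0,0,0],"angular":[0,0,0],"fingers":190},{"dp":[0,0,0],"angular":[0,0,0],"fingers":255},{"dp":[0,0,0],"angular":[0,0,0],"fingers":255},{"dp":[0,0,0],"angular":[0,0,0],"fingers":255},{"dp":[0,0,0],"angular":[0,0,0],"fingers":255},{"dp":[0,0,0],"angular":[0,0,0],"fingers":255},{"dp":[0,0,0],"angular":[0,0,0],"fingers":255}]' 60
python3 - <<'E'
from h import *
go([531.2,181.5,112],-1.05)
E
```

```text
clock: 3.87
eef_pos: [532.8, 182.7, 113.5]
tcp_rot: [-3.14, -0.0, -1.05]
contact_force: [-0.1, -0.8, 6.0]
opening: 0.249
pos [532.8 182.7 113.5] rot [-3.1402e+00 -3.0000e-04 -1.0500e+00] dp [0.24 2.03 1.52] ang [-0.0014 -0.0003  0.    ] clock 3.87 F [-0.07 -0.84  6.04] T [0.008 0.076 0.02 ] op 0.249
```

```bash
python3 -m inch '[{"dp":[0,0,-4],"angular":[0,0,0],"fingers":255},{"dp":[0,0,-12],"angular":[0,0,0],"fingers":255},{"dp":[0,0,-24],"angular":[0,0,0],"fingers":255},{"dp":[0,0,-38],"angular":[0,0,0],"fingers":255},{"dp":[0,0,-54],"angular":[0,0,0],"fingers":255},{"dp":[0,0,-72],"angular":[0,0,0],"fingers":255},{"dp":[0,0,-90],"angular":[0,0,0],"fingers":255},{"dp":[0,0,-108],"angular":[0,0,0],"fingers":255},{"dp":[0,0,-126],"angular":[0,0,0],"fingers":255},{"dp":[0,0,-144],"angular":[0,0,0],"fingers":255},{"dp":[0,0,-156],"angular":[0,0,0],"fingers":255},{"dp":[0,0,-160],"angular":[0,0,0],"fingers":255}]'
python3 - <<'E'
from h import *
go([515.4,-188.2,272],-1.05)
p,d=vision.grab_frame('scene'); cv2.imwrite('pics/s3.png',p);np.save('pics/s3.npy',d)
E
```

```text
clock: 4.87
eef_pos: [533.1, 182.8, 275.6]
tcp_rot: [-3.138, -0.001, -1.05]
contact_force: [1.2, -0.2, -0.7]
opening: 0.247
pos [533.1 182.8 275.6] rot [-3.138e+00 -7.000e-04 -1.050e+00] dp [313.03 200.02   3.14] ang [-0.0036 -0.0007  0.    ] clock 4.87 F [ 1.22 -0.18 -0.67] T [0.015 0.001 0.026] op 0.247
```

View pics/s3.png

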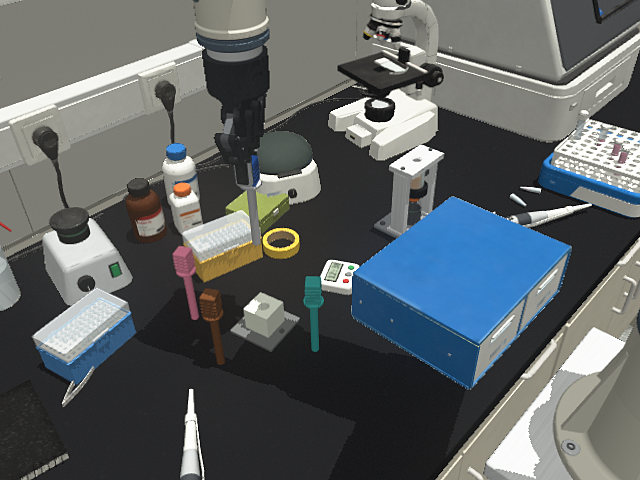

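```bash
python3 -m inch '[{"dp":[12,8,0],"angular":[0,0,0],"fingers":255},{"dp":[36,23,0],"angular":[0,0,0],"fingers":255},{"dp":[66,42,0],"angular":[0,0,0],"fingers":255},{"dp":[96,61,0],"angular":[0,0,0],"fingers":255},{"dp":[128,82,0],"angular":[0,0,0],"fingers":255},{"dp":[160,102,0],"angular":[0,0,0],"fingers":255},{"dp":[192,123,0],"angular":[0,0,0],"fingers":255},{"dp":[224,143,0],"angular":[0,0,0],"fingers":255},{"dp":[256,164,0],"angular":[0,0,0],"fingers":255},{"dp":[284,181,0],"angular":[0,0,0],"fingers":255},{"dp":[304,194,0],"angular":[0,0,0],"fingers":255},{"dp":[313,200,0],"angular":[0,0,0],"fingers":255}]'
python3 -m inch '[{"dp":[0,0,0],"angular":[0,0,0],"fingers":255},{"dp":[0,0,0],"angular":[0,0,0],"fingers":255},{"dp":[0,0,0],"angular":[0,0,0],"fingers":255},{"dp":[0,0,0],"angular":[0,0,0],"fingers":255}]'
python3 - <<'E'
from h import *
go([515.4,-188.2,272],-1.05)
for n in ['scene','top','wrist']:
    p,d=vision.grab_frame(n); cv2.imwrite(f'pics/{n}4.png',p);np.save(f'pics/{n}4.npy',d)
    go([515.4,-188.2,272],-1.05)
p=cv2.imread('pics/scene4.png'); q=cv2.imread('pics/top4.png'); w=cv2.imread('pics/wrist4.png')
cv2.imwrite('pics/c4.png',np.hstack([cv2.resize(p[60:260,330:530],(400,400)),cv2.resize(q[180:330,390:540],(400,400))]))
E
```

```text
clock: 5.92
eef_pos: [513.0, -191.7, 271.4]
tcp_rot: [3.139, 0.001, -1.052]
contact_force: [0.2, 0.5, -2.2]
opening: 0.249
clock: 6.25
eef_pos: [514.4, -187.3, 272.5]
tcp_rot: [3.141, 0.001, -1.049]
contact_force: [-0.1, -0.1, -0.7]
opening: 0.247
pos [ 514.4 -187.3  272.5] rot [ 3.1414e+00  7.0000e-04 -1.0487e+00] dp [ 1.27 -0.39  0.5 ] ang [0.0002 0.0007 0.0013] clock 6.25 F [-0.14 -0.14 -0.7 ] T [ 0.061 -0.002  0.013] op 0.247
pos [ 514.5 -187.3  272.6] rot [ 3.1415e+00  4.0000e-04 -1.0486e+00] dp [ 1.22 -0.31  0.64] ang [0.0001 0.0004 0.0014] clock 6.3 F [ 0.47  0.01 -0.79] T [ 0.04  -0.003  0.01 ] op 0.251
pos [ 514.6 -187.4  272.7] rot [ 3.1416e+00  2.0000e-04 -1.0485e+00] dp [ 1.09 -0.3   0.73] ang [0.     0.0002 0.0015] clock 6.35 F [ 0.36  0.4  -1.19] T [-0.062 -0.005  0.015] op 0.248
pos [ 514.6 -187.5  272.8] rot [-3.1415e+00  1.0000e-04 -1.0486e+00] dp [ 0.97 -0.32  0.81] ang [-0.0001  0.0001  0.0014] clock 6.4 F [ 0.21 -0.42 -1.25] T [ 0.012  0.024 -0.012] op 0.253
```

View pics/c4.png

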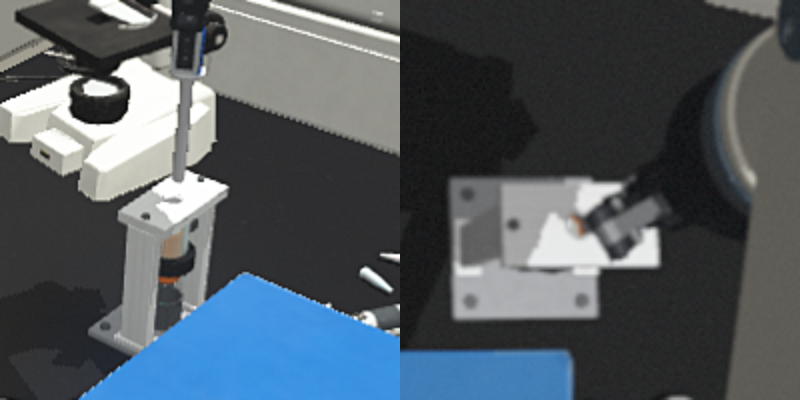

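View pics/wrist4.png

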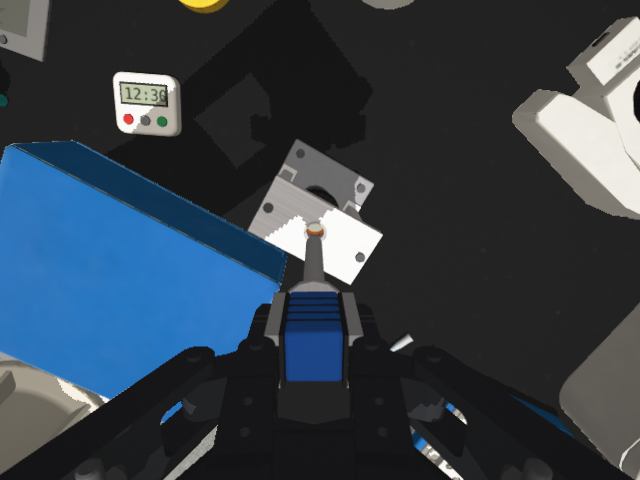

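The wrist view shows the nose at about (314,233) beside the hole at about (315,230), and the scene view shows the rod upright just above the bridge. I need sub-millimetre alignment, so I zoom in.

```bash
python3 - <<'E'
from h import *
w=cv2.imread('pics/wrist4.png'); p=cv2.imread('pics/scene4.png')
c=vision.camera_params('wrist'); cs=vision.camera_params('scene')
s=monitor.sense(); x,y,z=s['eef_pos']
print('wrist nose pred z165',proj(c,[[x,y,165],[x,y,170],[x,y,200],[515.2,-188.4,146]]))
print('scene',proj(cs,[[x,y,165],[x,y,200],[x,y,240],[515.2,-188.4,146]]))
cv2.imwrite('pics/c5.png',np.hstack([cv2.resize(w[205:255,290:340],(400,400),interpolation=0),cv2.resize(p[120:170,395:445],(400,400),interpolation=0)]))
E
```

```text
wrist nose pred z165 [[314.18165951 240.65162269]
 [314.19829829 242.72202193]
 [314.3126259  256.94969918]
 [315.42430256 233.37115186]]
scene [[417.7288666  149.01882823]
 [419.37846356 131.06944423]
 [421.36450064 109.60052644]
 [416.89840135 158.15568412]]
```

View pics/c5.png

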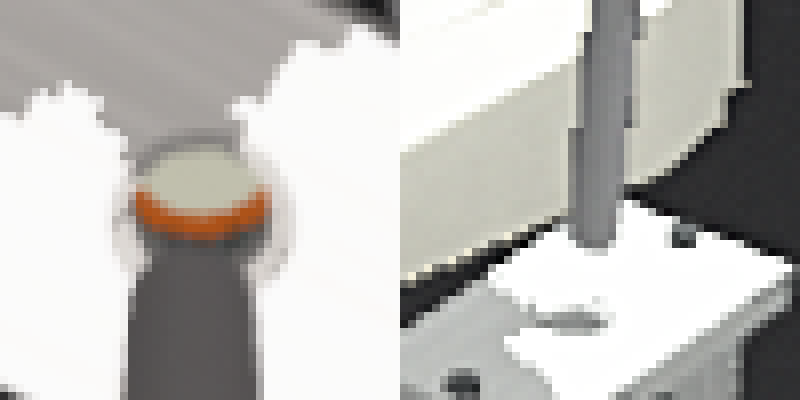

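```bash
python3 - <<'E'
from h import *
c=vision.camera_params('scene'); p=cv2.imread('pics/scene4.png'); D=np.load('pics/scene4.npy'); P=cloud(c,D)
C=-np.array(c['R']).T@c['t']; print('cam',C.round(0))
for lo,hi in [(166,180),(180,195),(195,210),(210,225)]:
    m=np.isfinite(P[...,0])&(abs(P[...,0]-515)<25)&(abs(P[...,1]+188)<25)&(P[...,2]>lo)&(P[...,2]<hi)
    q=P[m]; v,u=np.nonzero(m); med=np.median(q,0); d=(C-med)[:2]; d/=np.linalg.norm(d)
    print(lo,len(q),'axis~',(med[:2]-d*5).round(1),'u mean',u.mean().round(2),'v',v.mean().round(1))
m=np.isfinite(P[...,0])&(abs(P[...,0]-515)<25)&(abs(P[...,1]+188)<25)&(P[...,2]>155); print('zmin clean',np.sort(P[m][:,2])[:10].round(1))
s=monitor.sense()['eef_pos']
print('pred u at z',[proj(c,[[s[0],s[1],z]]).round(2).tolist() for z in (173,188,202,217)])
# bridge edges scene colour: corners
for n in ['scene','top']:
    c=vision.camera_params(n); D=np.load(f'pics/{n}0.npy'); P=cloud(c,D)
    m=np.isfinite(P[...,0])&(abs(P[...,0]-515)<40)&(abs(P[...,1]+188)<65)&(abs(P[...,2]-146)<4)
    q=P[m]; r=cv2.minAreaRect(q[:,:2].astype(np.float32)); print(n,r,np.percentile(q,[1,50,99],axis=0).round(1).tolist())
    v,u=np.nonzero(m); h=cv2.convexHull(np.c_[u,v].astype(np.int32)); a=cv2.minAreaRect(h); print(plane(c,cv2.approxPolyDP(h,4,True).reshape(-1,2),146).round(1).tolist())
E
```

```text
cam [-14. 629. 720.]
166 49 axis~ [ 512.6 -186.8] u mean 418.71 v 146.5
180 54 axis~ [ 513.4 -187.1] u mean 418.94 v 139.1
195 56 axis~ [ 513.  -187.2] u mean 419.98 v 131.2
210 56 axis~ [ 513.4 -187. ] u mean 420.59 v 123.3
zmin clean [162.5 163.5 164.4 165.9 166.2 166.4 166.6 166.9 167.8 167.8]
pred u at z [[[418.1, 144.98]], [[418.8, 137.31]], [[419.48, 130.02]], [[420.21, 122.07]]]
scene ((515.4468994140625, -187.38327026367188), (53.44894790649414, 101.55189514160156), 1.4671578407287598) [[490.0, -236.2, 142.2], [514.5, -183.5, 144.9], [540.9, -139.0, 148.0]]
[[490.3, -232.8, 146.0], [489.1, -137.7, 146.0], [538.5, -138.3, 146.0], [540.2, -233.0, 146.0]]
top ((515.4677124023438, -188.63555908203125), (49.70873260498047, 98.53852844238281), 0.32127290964126587) [[490.8, -236.0, 142.9], [515.2, -187.4, 146.6], [540.0, -140.1, 149.6]]
[[491.0, -235.3, 146.0], [490.8, -140.3, 146.0], [539.5, -139.8, 146.0], [540.5, -237.3, 146.0]]
```

```bash
python3 -m inch '[{"dp":[0.6,-0.3,4],"angular":[0,0,0],"fingers":255},{"dp":[1.2,-0.5,9],"angular":[0,0,0],"fingers":255},{"dp":[1.2,-0.5,14],"angular":[0,0,0],"fingers":255},{"dp":[1.2,-0.5,16],"angular":[0,0,0],"fingers":255},{"dp":[1.2,-0.5,16],"angular":[0,0,0],"fingers":255},{"dp":[1.2,-0.5,16],"angular":[0,0,0],"fingers":255},{"dp":[1.2,-0.5,16],"angular":[0,0,0],"fingers":255}]'
python3 - <<'E'
from h import *
go([515.4,-188.2,256],-1.05)
w,_=vision.grab_frame('wrist'); p,_=vision.grab_frame('scene')
go([515.4,-188.2,256],-1.05)
cv2.imwrite('pics/c6.png',np.hstack([cv2.resize(w[205:255,290:340],(400,400),interpolation=0),cv2.resize(p[130:180,395:445],(400,400),interpolation=0)]))
E
```

```text
clock: 6.98
eef_pos: [515.6, -189.3, 256.9]
tcp_rot: [-3.141, -0.0, -1.05]
contact_force: [0.7, -0.4, -0.6]
opening: 0.246
pos [ 515.6 -189.3  256.9] rot [-3.1415e+00 -1.0000e-04 -1.0501e+00] dp [-1.1  -0.36  0.86] ang [-0.0001 -0.0001 -0.0001] clock 6.98 F [ 0.69 -0.39 -0.56] T [-0.001  0.031  0.01 ] op 0.246
pos [ 515.7 -189.3  257. ] rot [-3.1413e+00 -3.0000e-04 -1.0500e+00] dp [-1.12 -0.31  1.01] ang [-0.0003 -0.0003 -0.    ] clock 7.08 F [ 0.75 -0.43 -1.45] T [ 0.011 -0.025 -0.018] op 0.25
```

View pics/c6.png

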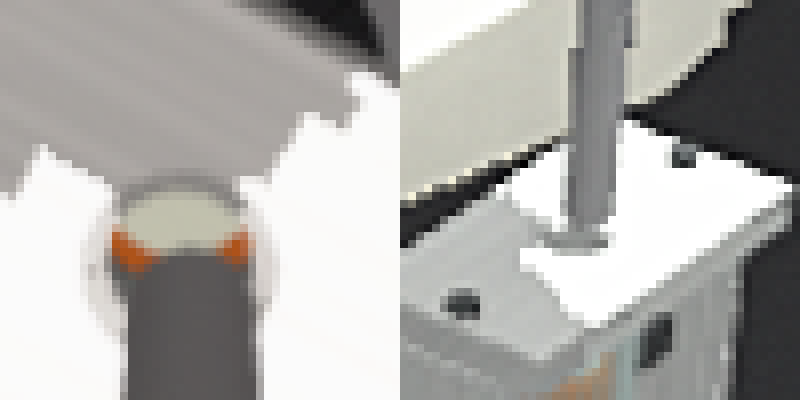

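In the wrist crop the hole centre is at about (180,262) and the rod at about (192,280). In the scene crop the rod sits about 2 px right of the hole. Both say to shift tool x by -1.3 and tool y by about -2.2.

```bash
python3 -m inch '[{"dp":[-0.6,-1.1,0],"angular":[0,0,0],"fingers":255},{"dp":[-1.2,-2.2,1],"angular":[0,0,0],"fingers":255},{"dp":[-1.2,-2.2,2],"angular":[0,0,0],"fingers":255},{"dp":[-1.2,-2.2,2],"angular":[0,0,0],"fingers":255},{"dp":[-1.2,-2.2,2],"angular":[0,0,0],"fingers":255},{"dp":[-1.2,-2.2,2],"angular":[0,0,0],"fingers":255}]'
python3 - <<'E'
from h import *
w,_=vision.grab_frame('wrist'); p,_=vision.grab_frame('scene')
go([515.4,-188.2,256],-1.05)
cv2.imwrite('pics/c7.png',np.hstack([cv2.resize(w[205:255,290:340],(400,400),interpolation=0),cv2.resize(p[130:180,395:445],(400,400),interpolation=0)]))
E
```

```text
clock: 7.58
eef_pos: [516.8, -187.1, 254.7]
tcp_rot: [3.142, 0.0, -1.05]
contact_force: [0.2, -0.1, -1.6]
opening: 0.25
pos [ 516.9 -187.1  254.8] rot [-3.1416 -0.     -1.05  ] dp [ 0.19  1.8  -1.19] ang [-0. -0.  0.] clock 7.68 F [ 0.46  0.48 -1.99] T [-0.004 -0.018 -0.003] op 0.243
```

View pics/c7.png

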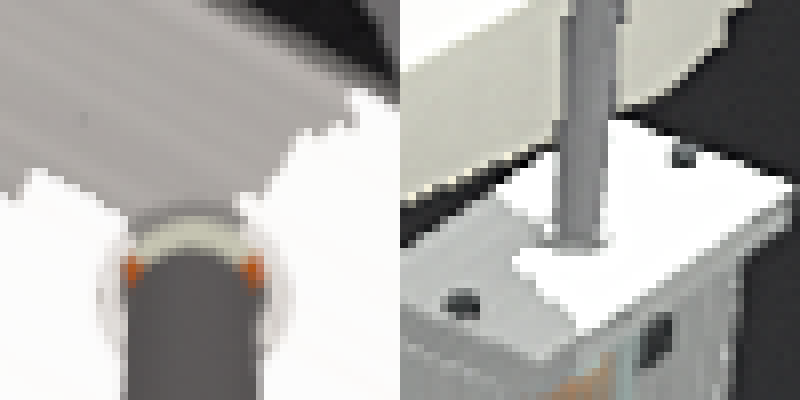

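Aligned to about 1 mm: wrist hole centre u≈196 against rod 192 in the crop, scene 574 against 580. Entering slowly.

```bash
python3 -m inch '[{"dp":[0.3,0,1],"angular":[0,0,0],"fingers":255},{"dp":[0.3,0,2],"angular":[0,0,0],"fingers":255},{"dp":[0.3,0,3],"angular":[0,0,0],"fingers":255},{"dp":[0.3,0,4],"angular":[0,0,0],"fingers":255},{"dp":[0.3,0,5],"angular":[0,0,0],"fingers":255},{"dp":[0.3,0,6],"angular":[0,0,0],"fingers":255},{"dp":[0.3,0,6],"angular":[0,0,0],"fingers":255}]'
python3 - <<'E'
from h import *
go([515.4,-188.2,256],-1.05)
E
```

```text
clock: 8.27
eef_pos: [516.9, -187.3, 248.5]
tcp_rot: [3.141, 0.0, -1.05]
contact_force: [-0.1, 0.4, -1.3]
opening: 0.251
pos [ 516.9 -187.3  248.5] rot [ 3.1413e+00  3.0000e-04 -1.0500e+00] dp [ 0.    1.72 -7.5 ] ang [ 0.0003  0.0003 -0.    ] clock 8.27 F [-0.13  0.39 -1.33] T [-0.061  0.084  0.034] op 0.251
```

```bash
python3 - <<'E'
from h import *
c=vision.camera_params('scene')
for z in (20,30,40,50,60,70,80,90,100,110,120,130): print(z,proj(c,[[515.5,-188,z]]).round(1).tolist())
p=cv2.imread('pics/scene4.png'); cv2.imwrite('pics/c8.png',cv2.resize(p[155:235,375:455],(640,640),interpolation=0))
E
```

```text
20 [[411.4, 215.9]]
30 [[411.8, 211.6]]
40 [[412.2, 207.2]]
50 [[412.6, 202.9]]
60 [[413.0, 198.4]]
70 [[413.4, 193.9]]
80 [[413.8, 189.4]]
90 [[414.2, 184.8]]
100 [[414.6, 180.2]]
110 [[415.1, 175.5]]
120 [[415.5, 170.8]]
130 [[415.9, 166.0]]
```

View pics/c8.png

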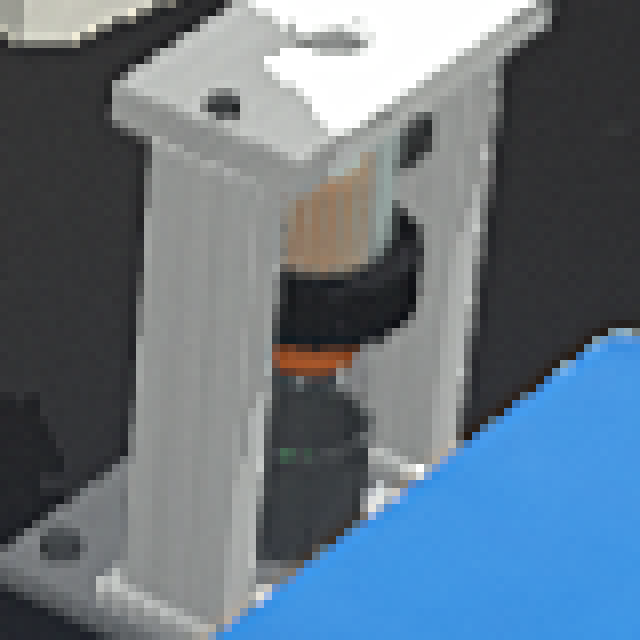

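```bash
python3 -m inch '[{"dp":[0,0,2],"angular":[0,0,0],"fingers":255},{"dp":[0,0,4],"angular":[0,0,0],"fingers":255},{"dp":[0,0,6],"angular":[0,0,0],"fingers":255},{"dp":[0,0,8],"angular":[0,0,0],"fingers":255},{"dp":[0,0,10],"angular":[0,0,0],"fingers":255},{"dp":[0,0,12],"angular":[0,0,0],"fingers":255},{"dp":[0,0,12],"angular":[0,0,0],"fingers":255},{"dp":[0,0,12],"angular":[0,0,0],"fingers":255},{"dp":[0,0,12],"angular":[0,0,0],"fingers":255}]'
python3 - <<'E'
from h import *
go([515.4,-188.2,256],-1.05)
E
```

```text
clock: 9.02
eef_pos: [517.1, -187.4, 236.8]
tcp_rot: [-3.142, -0.0, -1.05]
contact_force: [-0.4, 0.2, -2.0]
opening: 0.248
pos [ 517.1 -187.4  236.8] rot [-3.1415e+00 -1.0000e-04 -1.0500e+00] dp [ -0.13   1.86 -19.16] ang [-0.0001 -0.0001  0.    ] clock 9.02 F [-0.41  0.2  -1.96] T [-0.005 -0.022 -0.019] op 0.248
```

Nose at about 130, free. Now slow steps to find contact.

```bash
for i in 1; do python3 -m inch '[{"dp":[0,0,0.6],"angular":[0,0,0],"fingers":255},{"dp":[0,0,1.2],"angular":[0,0,0],"fingers":255},{"dp":[0,0,1.8],"angular":[0,0,0],"fingers":255},{"dp":[0,0,2.4],"angular":[0,0,0],"fingers":255},{"dp":[0,0,3.0],"angular":[0,0,0],"fingers":255},{"dp":[0,0,3.6],"angular":[0,0,0],"fingers":255}]'; done
```

```text
clock: 9.52
eef_pos: [517.0, -187.4, 233.1]
tcp_rot: [3.142, 0.0, -1.05]
contact_force: [0.7, 0.5, -1.7]
opening: 0.245
```

```bash
python3 -m inch '[{"dp":[0,0,0.6],"angular":[0,0,0],"fingers":255},{"dp":[0,0,1.2],"angular":[0,0,0],"fingers":255},{"dp":[0,0,1.8],"angular":[0,0,0],"fingers":255},{"dp":[0,0,2.4],"angular":[0,0,0],"fingers":255},{"dp":[0,0,3.0],"angular":[0,0,0],"fingers":255}]'
```

```text
clock: 9.93
eef_pos: [517.0, -187.4, 230.1]
tcp_rot: [3.142, -0.0, -1.05]
contact_force: [-0.7, 0.2, -1.0]
opening: 0.249
```

```bash
python3 -m inch '[{"dp":[0,0,0.6],"angular":[0,0,0],"fingers":255},{"dp":[0,0,1.2],"angular":[0,0,0],"fingers":255},{"dp":[0,0,1.8],"angular":[0,0,0],"fingers":255},{"dp":[0,0,2.4],"angular":[0,0,0],"fingers":255},{"dp":[0,0,3.0],"angular":[0,0,0],"fingers":255}]'
```

```text
clock: 10.35
eef_pos: [517.0, -187.4, 227.1]
tcp_rot: [-3.142, -0.0, -1.05]
contact_force: [0.5, -0.1, -1.7]
opening: 0.25
```

```bash
python3 -m inch '[{"dp":[0,0,0.6],"angular":[0,0,0],"fingers":255},{"dp":[0,0,1.2],"angular":[0,0,0],"fingers":255},{"dp":[0,0,1.8],"angular":[0,0,0],"fingers":255},{"dp":[0,0,2.4],"angular":[0,0,0],"fingers":255},{"dp":[0,0,3.0],"angular":[0,0,0],"fingers":255}]'
```

```text
clock: 10.77
eef_pos: [517.0, -187.4, 224.1]
tcp_rot: [3.142, 0.0, -1.05]
contact_force: [0.6, 0.4, -1.2]
opening: 0.247
```

```bash
python3 -m inch '[{"dp":[0,0,0.5],"angular":[0,0,0],"fingers":255},{"dp":[0,0,1.0],"angular":[0,0,0],"fingers":255},{"dp":[0,0,1.5],"angular":[0,0,0],"fingers":255},{"dp":[0,0,2.0],"angular":[0,0,0],"fingers":255}]'
```

```text
clock: 11.1
eef_pos: [517.0, -187.4, 222.1]
tcp_rot: [-3.142, -0.0, -1.05]
contact_force: [-0.1, -0.5, -1.5]
opening: 0.25
```

```bash
python3 -m inch '[{"dp":[0,0,0.5],"angular":[0,0,0],"fingers":255},{"dp":[0,0,1.0],"angular":[0,0,0],"fingers":255},{"dp":[0,0,1.5],"angular":[0,0,0],"fingers":255},{"dp":[0,0,2.0],"angular":[0,0,0],"fingers":255}]'
```

```text
clock: 11.43
eef_pos: [517.4, -187.5, 220.8]
tcp_rot: [-3.141, -0.001, -1.05]
contact_force: [-1.0, 0.7, 6.7]
opening: 0.25
```

Contact at TCP z of about 221. Pushing on in 2 mm bites, checking each.

```bash
python3 -m inch '[{"dp":[0,0,0.4],"angular":[0,0,0],"fingers":255},{"dp":[0,0,0.8],"angular":[0,0,0],"fingers":255},{"dp":[0,0,1.2],"angular":[0,0,0],"fingers":255},{"dp":[0,0,1.6],"angular":[0,0,0],"fingers":255},{"dp":[0,0,2.0],"angular":[0,0,0],"fingers":255}]'
```

```text
clock: 11.85
eef_pos: [517.9, -187.7, 219.5]
tcp_rot: [-3.14, -0.002, -1.05]
contact_force: [-1.1, 1.4, 8.5]
opening: 0.25
```

```bash
python3 -m inch '[{"dp":[0,0,0.4],"angular":[0,0,0],"fingers":255},{"dp":[0,0,0.8],"angular":[0,0,0],"fingers":255},{"dp":[0,0,1.2],"angular":[0,0,0],"fingers":255},{"dp":[0,0,1.6],"angular":[0,0,0],"fingers":255},{"dp":[0,0,2.0],"angular":[0,0,0],"fingers":255}]'
```

```text
clock: 12.27
eef_pos: [517.9, -187.7, 217.5]
tcp_rot: [-3.14, -0.002, -1.05]
contact_force: [-0.8, 0.9, 8.5]
opening: 0.243
```

```bash
python3 -m inch '[{"dp":[0,0,0.4],"angular":[0,0,0],"fingers":255},{"dp":[0,0,0.8],"angular":[0,0,0],"fingers":255},{"dp":[0,0,1.2],"angular":[0,0,0],"fingers":255},{"dp":[0,0,1.6],"angular":[0,0,0],"fingers":255},{"dp":[0,0,2.0],"angular":[0,0,0],"fingers":255}]'
```

```text
clock: 12.68
eef_pos: [517.9, -187.7, 215.5]
tcp_rot: [-3.14, -0.002, -1.05]
contact_force: [-1.3, 0.7, 8.4]
opening: 0.249
```

```bash
python3 -m inch '[{"dp":[0,0,0.4],"angular":[0,0,0],"fingers":255},{"dp":[0,0,0.8],"angular":[0,0,0],"fingers":255},{"dp":[0,0,1.2],"angular":[0,0,0],"fingers":255},{"dp":[0,0,1.6],"angular":[0,0,0],"fingers":255},{"dp":[0,0,2.0],"angular":[0,0,0],"fingers":255}]'
```

```text
clock: 13.1
eef_pos: [517.8, -187.7, 213.5]
tcp_rot: [-3.14, -0.002, -1.05]
contact_force: [-0.8, -0.2, 8.3]
opening: 0.247
```

```bash
python3 -m inch '[{"dp":[0,0,0.4],"angular":[0,0,0],"fingers":255},{"dp":[0,0,0.8],"angular":[0,0,0],"fingers":255},{"dp":[0,0,1.2],"angular":[0,0,0],"fingers":255},{"dp":[0,0,1.6],"angular":[0,0,0],"fingers":255},{"dp":[0,0,2.0],"angular":[0,0,0],"fingers":255}]'
```

```text
clock: 13.52
eef_pos: [517.8, -187.6, 211.5]
tcp_rot: [-3.14, -0.002, -1.05]
contact_force: [-1.7, 0.8, 9.7]
opening: 0.245
```

```bash
python3 -m inch '[{"dp":[0,0,0.4],"angular":[0,0,0],"fingers":255},{"dp":[0,0,0.8],"angular":[0,0,0],"fingers":255},{"dp":[0,0,1.2],"angular":[0,0,0],"fingers":255},{"dp":[0,0,1.6],"angular":[0,0,0],"fingers":255},{"dp":[0,0,2.0],"angular":[0,0,0],"fingers":255}]'
```

```text
clock: 13.93
eef_pos: [517.7, -187.6, 209.4]
tcp_rot: [-3.14, -0.001, -1.05]
contact_force: [-1.5, 1.0, 9.1]
opening: 0.246
```

```bash
python3 -m inch '[{"dp":[0,0,0.4],"angular":[0,0,0],"fingers":255},{"dp":[0,0,0.8],"angular":[0,0,0],"fingers":255},{"dp":[0,0,1.2],"angular":[0,0,0],"fingers":255},{"dp":[0,0,1.6],"angular":[0,0,0],"fingers":255},{"dp":[0,0,2.0],"angular":[0,0,0],"fingers":255}]'
```

```text
clock: 14.35
eef_pos: [517.7, -187.6, 207.4]
tcp_rot: [-3.14, -0.001, -1.05]
contact_force: [-1.2, 0.2, 8.7]
opening: 0.247
```

```bash
python3 -m inch '[{"dp":[0,0,0.4],"angular":[0,0,0],"fingers":255},{"dp":[0,0,0.8],"angular":[0,0,0],"fingers":255},{"dp":[0,0,1.2],"angular":[0,0,0],"fingers":255},{"dp":[0,0,1.6],"angular":[0,0,0],"fingers":255},{"dp":[0,0,2.0],"angular":[0,0,0],"fingers":255}]'
```

```text
clock: 14.77
eef_pos: [517.7, -187.6, 205.4]
tcp_rot: [-3.14, -0.001, -1.05]
contact_force: [-1.6, 0.4, 8.3]
opening: 0.251
```

```bash
python3 -m inch '[{"dp":[0,0,0.4],"angular":[0,0,0],"fingers":255},{"dp":[0,0,0.8],"angular":[0,0,0],"fingers":255},{"dp":[0,0,1.2],"angular":[0,0,0],"fingers":255},{"dp":[0,0,1.6],"angular":[0,0,0],"fingers":255},{"dp":[0,0,2.0],"angular":[0,0,0],"fingers":255}]'
```

```text
clock: 15.18
eef_pos: [517.7, -187.6, 203.4]
tcp_rot: [-3.14, -0.001, -1.05]
contact_force: [-1.5, 0.5, 8.7]
opening: 0.251
```

```bash
python3 -m inch '[{"dp":[0,0,0.4],"angular":[0,0,0],"fingers":255},{"dp":[0,0,0.8],"angular":[0,0,0],"fingers":255},{"dp":[0,0,1.2],"angular":[0,0,0],"fingers":255},{"dp":[0,0,1.6],"angular":[0,0,0],"fingers":255},{"dp":[0,0,2.0],"angular":[0,0,0],"fingers":255}]'
```

```text
clock: 15.6
eef_pos: [517.6, -187.6, 201.4]
tcp_rot: [-3.14, -0.001, -1.05]
contact_force: [-2.4, 0.8, 9.1]
opening: 0.251
```

```bash
python3 -m inch '[{"dp":[0,0,0.4],"angular":[0,0,0],"fingers":255},{"dp":[0,0,0.8],"angular":[0,0,0],"fingers":255},{"dp":[0,0,1.2],"angular":[0,0,0],"fingers":255},{"dp":[0,0,1.6],"angular":[0,0,0],"fingers":255},{"dp":[0,0,2.0],"angular":[0,0,0],"fingers":255}]'; python3 - <<'E'
from h import *
p,_=vision.grab_frame('scene'); cv2.imwrite('pics/c9.png',cv2.resize(p[155:235,375:455],(640,640),interpolation=0))
E
```

```text
clock: 16.02
eef_pos: [517.6, -187.5, 199.3]
tcp_rot: [-3.141, -0.001, -1.05]
contact_force: [-1.5, 0.4, 7.9]
opening: 0.251
```

View pics/c9.png

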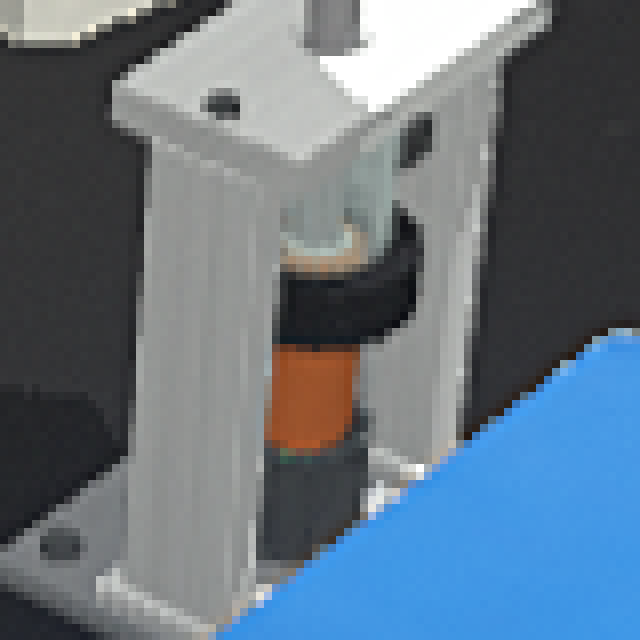

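The plug now shows below the nut (orange from crop y 345 to 450), and its top is still above the nut. The resistance is still there, so I continue.

```bash
python3 -m inch '[{"dp":[0,0,0.4],"angular":[0,0,0],"fingers":255},{"dp":[0,0,0.8],"angular":[0,0,0],"fingers":255},{"dp":[0,0,1.2],"angular":[0,0,0],"fingers":255},{"dp":[0,0,1.6],"angular":[0,0,0],"fingers":255},{"dp":[0,0,2.0],"angular":[0,0,0],"fingers":255}]'
```

```text
clock: 16.48
eef_pos: [517.6, -187.6, 197.3]
tcp_rot: [-3.141, -0.001, -1.05]
contact_force: [-1.7, 0.9, 7.6]
opening: 0.246
```

```bash
python3 -m inch '[{"dp":[0,0,0.4],"angular":[0,0,0],"fingers":255},{"dp":[0,0,0.8],"angular":[0,0,0],"fingers":255},{"dp":[0,0,1.2],"angular":[0,0,0],"fingers":255},{"dp":[0,0,1.6],"angular":[0,0,0],"fingers":255},{"dp":[0,0,2.0],"angular":[0,0,0],"fingers":255}]'
```

```text
clock: 16.9
eef_pos: [517.6, -187.5, 195.3]
tcp_rot: [-3.141, -0.001, -1.05]
contact_force: [-1.7, 1.0, 7.3]
opening: 0.245
```

```bash
python3 -m inch '[{"dp":[0,0,0.4],"angular":[0,0,0],"fingers":255},{"dp":[0,0,0.8],"angular":[0,0,0],"fingers":255},{"dp":[0,0,1.2],"angular":[0,0,0],"fingers":255},{"dp":[0,0,1.6],"angular":[0,0,0],"fingers":255},{"dp":[0,0,2.0],"angular":[0,0,0],"fingers":255}]'
```

```text
clock: 17.32
eef_pos: [517.6, -187.6, 193.3]
tcp_rot: [-3.141, -0.001, -1.05]
contact_force: [-1.5, 0.6, 9.5]
opening: 0.253
```

```bash
python3 -m inch '[{"dp":[0,0,0.4],"angular":[0,0,0],"fingers":255},{"dp":[0,0,0.8],"angular":[0,0,0],"fingers":255},{"dp":[0,0,1.2],"angular":[0,0,0],"fingers":255},{"dp":[0,0,1.6],"angular":[0,0,0],"fingers":255},{"dp":[0,0,2.0],"angular":[0,0,0],"fingers":255}]'
```

```text
clock: 17.73
eef_pos: [517.6, -187.5, 191.3]
tcp_rot: [-3.141, -0.001, -1.05]
contact_force: [-1.6, 1.2, 8.9]
opening: 0.248
```

```bash
python3 -m inch '[{"dp":[0,0,0.4],"angular":[0,0,0],"fingers":255},{"dp":[0,0,0.8],"angular":[0,0,0],"fingers":255},{"dp":[0,0,1.2],"angular":[0,0,0],"fingers":255},{"dp":[0,0,1.6],"angular":[0,0,0],"fingers":255},{"dp":[0,0,2.0],"angular":[0,0,0],"fingers":255}]'
```

```text
clock: 18.15
eef_pos: [517.6, -187.5, 189.3]
tcp_rot: [-3.141, -0.001, -1.05]
contact_force: [-1.7, -0.1, 7.0]
opening: 0.251
```

```bash
python3 -m inch '[{"dp":[0,0,0.4],"angular":[0,0,0],"fingers":255},{"dp":[0,0,0.8],"angular":[0,0,0],"fingers":255},{"dp":[0,0,1.2],"angular":[0,0,0],"fingers":255},{"dp":[0,0,1.6],"angular":[0,0,0],"fingers":255},{"dp":[0,0,2.0],"angular":[0,0,0],"fingers":255}]'
```

```text
clock: 18.57
eef_pos: [516.9, -187.3, 185.9]
tcp_rot: [3.141, 0.0, -1.05]
contact_force: [-0.1, -0.6, -1.2]
opening: 0.251
```

Force fell to -1.2 N (the rod's own weight) and TCP z jumped 3.4 mm, so the plug has let go. I stop and retract.

```bash
python3 -m inch '[{"dp":[0,0,-3],"angular":[0,0,0],"fingers":255},{"dp":[0,0,-8],"angular":[0,0,0],"fingers":255},{"dp":[0,0,-8],"angular":[0,0,0],"fingers":255},{"dp":[0,0,-8],"angular":[0,0,0],"fingers":255}]'; python3 - <<'E'
from h import *
go([516.9,-187.3,273])
p,_=vision.grab_frame('scene'); cv2.imwrite('pics/c10.png',cv2.resize(p[155:235,375:455],(640,640),interpolation=0))
E
```

```text
clock: 18.9
eef_pos: [517.4, -187.5, 194.7]
tcp_rot: [-3.141, -0.001, -1.05]
contact_force: [0.2, 0.8, -1.7]
opening: 0.247
pos [ 517.4 -187.5  194.7] rot [-3.1410e+00 -7.0000e-04 -1.0499e+00] dp [ -0.33   0.26 -78.32] ang [-0.0006 -0.0007  0.    ] clock 18.9 F [ 0.23  0.78 -1.67] T [ 0.035 -0.031  0.07 ] op 0.247
```

View pics/c10.png

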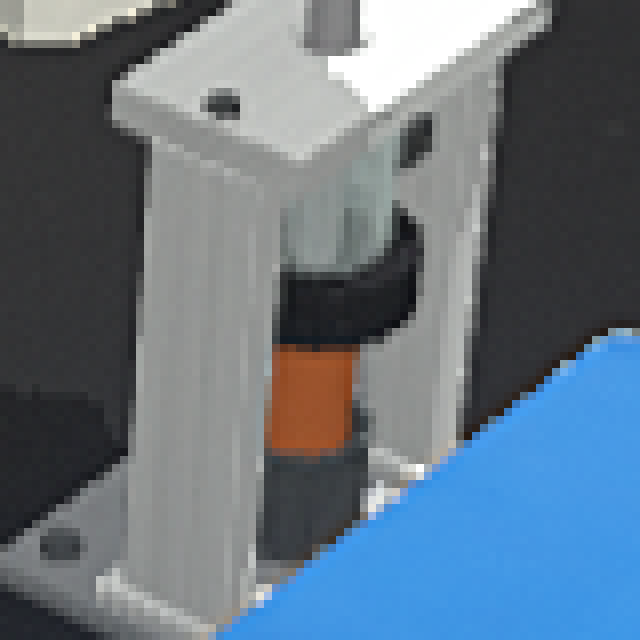

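The plug stands upright with its foot in the cup and its top inside the nut, and the column above is empty. I pull the rod out and measure the rest hole.

```bash
python3 -m inch '[{"dp":[0,0,-3],"angular":[0,0,0],"fingers":255},{"dp":[0,0,-9],"angular":[0,0,0],"fingers":255},{"dp":[0,0,-17],"angular":[0,0,0],"fingers":255},{"dp":[0,0,-25],"angular":[0,0,0],"fingers":255},{"dp":[0,0,-33],"angular":[0,0,0],"fingers":255},{"dp":[0,0,-41],"angular":[0,0,0],"fingers":255},{"dp":[0,0,-49],"angular":[0,0,0],"fingers":255},{"dp":[0,0,-57],"angular":[0,0,0],"fingers":255},{"dp":[0,0,-65],"angular":[0,0,0],"fingers":255},{"dp":[0,0,-73],"angular":[0,0,0],"fingers":255},{"dp":[0,0,-78],"angular":[0,0,0],"fingers":255},{"dp":[0,0,-78],"angular":[0,0,0],"fingers":255}]'; python3 - <<'E'
from h import *
go([531.8,182.5,272])
q,d=vision.grab_frame('top'); cv2.imwrite('pics/top10.png',q); p,d=vision.grab_frame('scene'); cv2.imwrite('pics/scene10.png',p)
cv2.imwrite('pics/c11.png',np.hstack([cv2.resize(q[235:295,210:270],(400,400),interpolation=0),cv2.resize(p[280:340,235:295],(400,400),interpolation=0)]))
E
```

```text
clock: 19.95
eef_pos: [517.6, -187.6, 273.6]
tcp_rot: [-3.14, -0.002, -1.05]
contact_force: [0.0, -0.1, -1.5]
opening: 0.249
pos [ 517.6 -187.6  273.6] rot [-3.1403e+00 -1.5000e-03 -1.0500e+00] dp [-314.   -196.43    1.35] ang [-0.0013 -0.0015  0.    ] clock 19.95 F [ 0.02 -0.13 -1.52] T [-0.034 -0.012 -0.019] op 0.249
```

View pics/c11.png

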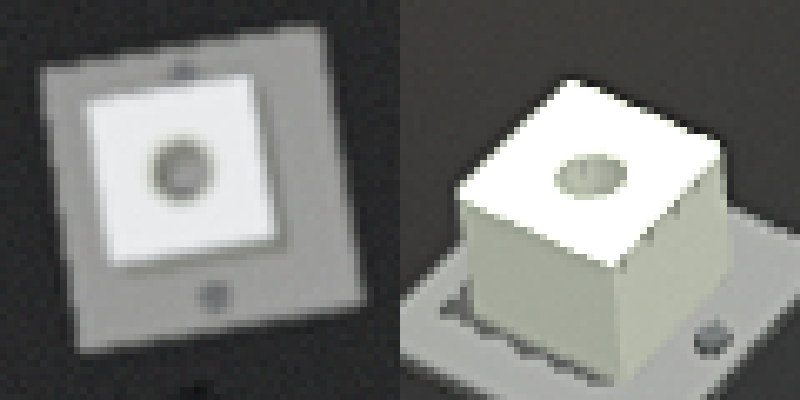

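```bash
python3 - <<'E'
from h import *
for n,f,u0,v0 in [('top','top10',210,235),('scene','scene10',235,280)]:
    c=vision.camera_params(n); p=cv2.imread(f'pics/{f}.png'); g=cv2.cvtColor(p,cv2.COLOR_BGR2GRAY)[v0:v0+60,u0:u0+60]
    uv={'top':(182/6.667-.5+210,168/6.667-.5+235),'scene':(191/6.667-.5+235,176/6.667-.5+280)}[n]
    print(n,uv,plane(c,[uv],46))
    m=(g>215).astype(np.uint8); k,l,s,ce=cv2.connectedComponentsWithStats(m); i=1+s[1:,4].argmax()
    cn,h=cv2.findContours((l==i).astype(np.uint8),cv2.RETR_CCOMP,cv2.CHAIN_APPROX_NONE)
    for a in cn:
        if len(a)>15:
            e=cv2.minAreaRect(a); print(' contour',len(a),e, plane(c,[np.array(e[0])+[u0,v0]],46).round(1))
E
```

```text
top (236.7986350682466, 259.6987400629969) [[531.63807936 180.58477793  46.        ]]
 contour 88 ((26.391891479492188, 24.85135269165039), (23.18025779724121, 23.837852478027344), 80.53767395019531) [[531.4 181.3  46. ]]
 contour 33 ((26.750003814697266, 25.250001907348633), (11.31370735168457, 12.020814895629883), 45.0) [[530.6 180.6  46. ]]
scene (263.1485675716214, 305.8986800659967) [[528.93622069 183.94030479  46.        ]]
 contour 79 ((28.25, 25.250001907348633), (23.33452033996582, 32.526912689208984), 45.0) [[529.9 182.9  46. ]]
 contour 27 ((28.250001907348633, 26.25), (9.192387580871582, 9.899494171142578), 45.0) [[528.3 184.4  46. ]]
```

```bash
python3 -m inch '[{"dp":[-12,-8,0],"angular":[0,0,0],"fingers":255},{"dp":[-36,-23,0],"angular":[0,0,0],"fingers":255},{"dp":[-66,-42,0],"angular":[0,0,0],"fingers":255},{"dp":[-96,-61,0],"angular":[0,0,0],"fingers":255},{"dp":[-128,-81,0],"angular":[0,0,0],"fingers":255},{"dp":[-160,-101,0],"angular":[0,0,0],"fingers":255},{"dp":[-192,-121,0],"angular":[0,0,0],"fingers":255},{"dp":[-224,-142,0],"angular":[0,0,0],"fingers":255},{"dp":[-256,-162,0],"angular":[0,0,0],"fingers":255},{"dp":[-284,-180,0],"angular":[0,0,0],"fingers":255},{"dp":[-304,-192,0],"angular":[0,0,0],"fingers":255},{"dp":[-313,-198,0],"angular":[0,0,0],"fingers":255}]'
python3 -m inch '[{"dp":[0,0,30],"angular":[0,0,0],"fingers":255},{"dp":[0,0,60],"angular":[0,0,0],"fingers":255},{"dp":[0,0,85],"angular":[0,0,0],"fingers":255},{"dp":[0,0,100],"angular":[0,0,0],"fingers":255},{"dp":[0,0,106],"angular":[0,0,0],"fingers":255},{"dp":[0,0,106],"angular":[0,0,0],"fingers":255},{"dp":[0,0,106],"angular":[0,0,0],"fingers":255},{"dp":[0,0,106],"angular":[0,0,0],"fingers":255},{"dp":[0,0,106],"angular":[0,0,0],"fingers":255},{"dp":[0,0,106],"angular":[0,0,0],"fingers":255}]'
python3 - <<'E'
from h import *
w,_=vision.grab_frame('wrist'); p,_=vision.grab_frame('scene');q,_=vision.grab_frame('top')
go([532.9,182.6,160],-1.05)
cv2.imwrite('pics/c12.png',np.hstack([cv2.resize(w[200:280,275:355],(400,400),interpolation=0),cv2.resize(p[270:330,230:290],(400,400),interpolation=0)]))
E
```

```text
clock: 21.05
eef_pos: [532.5, 185.6, 271.5]
tcp_rot: [3.141, 0.001, -1.048]
contact_force: [-0.5, -0.6, -1.7]
opening: 0.249
clock: 21.88
eef_pos: [533.7, 182.8, 167.3]
tcp_rot: [-3.14, -0.0, -1.05]
contact_force: [-0.4, 0.3, -2.1]
opening: 0.245
pos [533.3 182.7 166.7] rot [-3.1407e+00 -2.0000e-04 -1.0500e+00] dp [-0.08  0.38  6.75] ang [-0.0009 -0.0002 -0.    ] clock 22.03 F [ 0.08 -0.46 -2.03] T [ 0.029 -0.017 -0.001] op 0.246
```

View pics/c12.png

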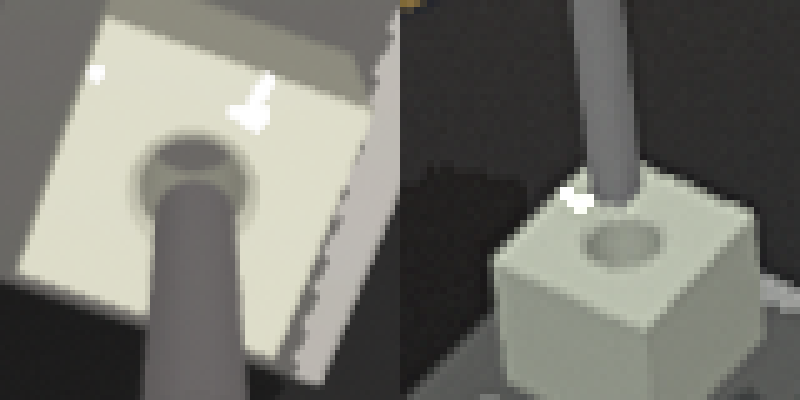

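Wrist view: rod at u≈195 against hole 193 in the crop. The scene view, extrapolated down, also puts it over the hole. Lowering.

```bash
python3 -m inch '[{"dp":[0,0,5],"angular":[0,0,0],"fingers":255},{"dp":[0,0,11],"angular":[0,0,0],"fingers":255},{"dp":[0,0,17],"angular":[0,0,0],"fingers":255},{"dp":[0,0,23],"angular":[0,0,0],"fingers":255},{"dp":[0,0,29],"angular":[0,0,0],"fingers":255},{"dp":[0,0,35],"angular":[0,0,0],"fingers":255},{"dp":[0,0,41],"angular":[0,0,0],"fingers":255},{"dp":[0,0,46],"angular":[0,0,0],"fingers":255},{"dp":[0,0,49],"angular":[0,0,0],"fingers":255},{"dp":[0,0,51],"angular":[0,0,0],"fingers":255},{"dp":[0,0,51],"angular":[0,0,0],"fingers":255},{"dp":[0,0,51],"angular":[0,0,0],"fingers":255}]'
python3 - <<'E'
from h import *
go([532.9,182.6,113])
E
```

```text
clock: 23.03
eef_pos: [533.1, 182.7, 115.2]
tcp_rot: [-3.142, 0.0, -1.05]
contact_force: [-0.4, -0.0, -1.5]
opening: 0.247
pos [533.1 182.7 115.2] rot [-3.1416  0.     -1.05  ] dp [-0.05  0.21  2.21] ang [-0.  0. -0.] clock 23.03 F [-0.37 -0.03 -1.53] T [-0.012  0.023 -0.038] op 0.247
```

```bash
python3 -m inch '[{"dp":[0,0,0.5],"angular":[0,0,0],"fingers":255},{"dp":[0,0,1],"angular":[0,0,0],"fingers":255},{"dp":[0,0,1.5],"angular":[0,0,0],"fingers":255},{"dp":[0,0,2],"angular":[0,0,0],"fingers":255},{"dp":[0,0,2],"angular":[0,0,0],"fingers":255},{"dp":[0,0,2],"angular":[0,0,0],"fingers":255}]'
```

```text
clock: 23.53
eef_pos: [533.3, 182.7, 113.6]
tcp_rot: [-3.141, -0.0, -1.05]
contact_force: [-1.0, -0.9, 3.4]
opening: 0.246
```

The nose is on the floor (+3.4 N at TCP z 113.6). I open the fingers, then back off.

```bash
python3 -m inch '[{"dp":[0,0,0],"angular":[0,0,0],"fingers":170},{"dp":[0,0,0],"angular":[0,0,0],"fingers":120},{"dp":[0,0,0],"angular":[0,0,0],"fingers":80},{"dp":[0,0,0],"angular":[0,0,0],"fingers":60},{"dp":[0,0,0],"angular":[0,0,0],"fingers":60},{"dp":[0,0,0],"angular":[0,0,0],"fingers":60},{"dp":[0,0,0],"angular":[0,0,0],"fingers":60}]'
python3 - <<'E'
from h import *
w,_=vision.grab_frame('wrist'); p,_=vision.grab_frame('scene')
cv2.imwrite('pics/c13.png',np.hstack([cv2.resize(w,(533,400)),cv2.resize(p[220:340,220:300],(267,400))]))
E
```

```text
clock: 24.12
eef_pos: [533.0, 182.6, 113.1]
tcp_rot: [3.142, 0.0, -1.05]
contact_force: [0.1, -0.8, -0.5]
opening: 0.765
```

View pics/c13.png

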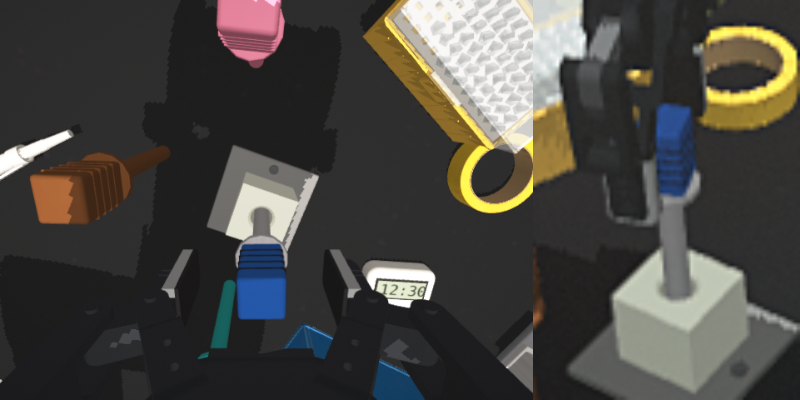

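The fingers stand clear on both sides of the grip at (261,285), and the rod is upright in its block. Retreating straight up.

```bash
python3 -m inch '[{"dp":[0,0,-6],"angular":[0,0,0],"fingers":60},{"dp":[0,0,-16],"angular":[0,0,0],"fingers":60},{"dp":[0,0,-28],"angular":[0,0,0],"fingers":60},{"dp":[0,0,-42],"angular":[0,0,0],"fingers":60},{"dp":[0,0,-56],"angular":[0,0,0],"fingers":60},{"dp":[0,0,-70],"angular":[0,0,0],"fingers":60},{"dp":[0,0,-86],"angular":[0,0,0],"fingers":60},{"dp":[0,0,-104],"angular":[0,0,0],"fingers":60},{"dp":[0,0,-120],"angular":[0,0,0],"fingers":60},{"dp":[0,0,-120],"angular":[0,0,0],"fingers":60},{"dp":[0,0,-120],"angular":[0,0,0],"fingers":60},{"dp":[0,0,-120],"angular":[0,0,0],"fingers":60}]'
python3 - <<'E'
from h import *
p,d=vision.grab_frame('scene'); cv2.imwrite('pics/s14.png',p)
P=cloud(vision.camera_params('scene'),d)
hsv=cv2.cvtColor(p,cv2.COLOR_BGR2HSV); m=cv2.inRange(hsv,(108,120,60),(130,255,255)); b=np.zeros_like(m); b[240:285,245:275]=m[240:285,245:275]
q=P[(b>0)&np.isfinite(P[...,0])]; print('grip top z',np.percentile(q[:,2],98),'(before 145-147)', 'top c',q[q[:,2]>np.percentile(q[:,2],98)-4].mean(0))
cv2.imwrite('pics/c14.png',np.hstack([cv2.resize(p[155:235,375:455],(500,500),interpolation=0),cv2.resize(p[240:360,220:292],(300,500))]))
E
```

```text
clock: 25.22
eef_pos: [532.8, 182.5, 233.3]
tcp_rot: [-3.141, -0.0, -1.05]
contact_force: [-0.1, 0.3, -0.1]
opening: 0.762
grip top z 146.9081672004585 (before 145-147) top c [529.95159763 183.36177585 145.29708543]
```

View pics/c14.png

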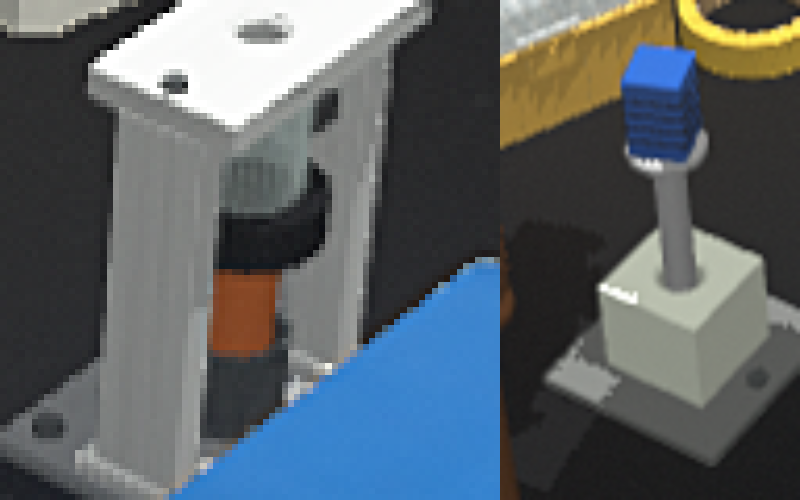

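View pics/s14.png

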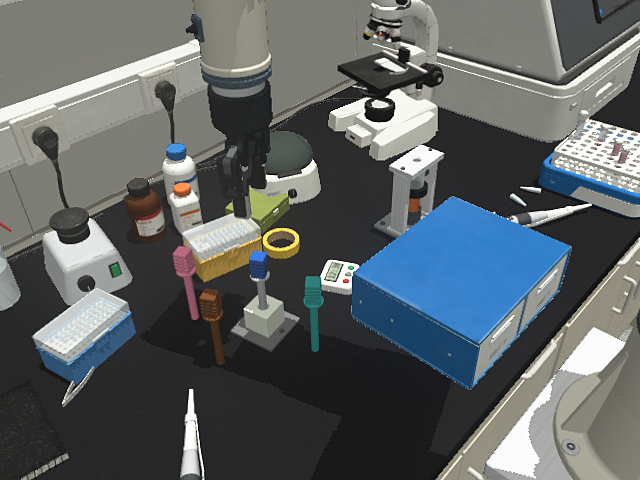

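Rod upright in the rest at scene (259,265), plug in the cup, timer (340,277) and tape (281,243) unmoved, gripper clear. Handing in.

```bash
python3 - <<'E'
from rig import sign_off
print(sign_off())
E
```

```text
the job is handed in; nothing more can be done
None
```

The ejector rod drove the plug out of the column and is back upright in its rest. I handed the job in at about 25 s of the 72 s limit; no verdict is reported.

- **Push:** The rod met the plug at a tool height of about 221 mm. I pushed in 2 mm bites at a steady push of about 10 N. After about 33 mm of travel the force dropped to the rod's own weight, so I stopped within that bite and backed off 8 mm at once.
- **Plug:** The last picture shows it upright with its foot in the cup and the column above it empty. I could not see the pad itself, so the plug resting on it is inferred from the sudden loss of resistance and the picture.
- **Rod:** The nose touched the floor of the rest hole with 3.4 N. After release, the top of the grip measured 147 mm high and within 2 mm of where it started sideways.
- **Bystanders and gripper:** The timer and tape roll look unmoved in the scene picture, by eye only. The gripper is clear, with a wrist force of about 0 N.
- **Disagreement:** The position of the rod over the guide hole differed by 1 to 3 mm between the scene and wrist cameras. I corrected it with a close look, and the rod then entered the hole without noticeable force.

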